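Repack the navigation kit tray after class

ROBOT

A 6-joint arm with a two-finger parallel gripper is mounted at the origin on the work surface. World frame = base frame: x ahead of the robot, y to its left, z up, the work surface at z = 0. Lengths are in m, angles in rad, forces in N, time in s.
With the tool pointing down it reaches from about 0.275 to 1 m from the base axis. Payload 8.4 kg.
Tool frame: the origin (TCP) lies on the front face of the gripper's body, between the roots of the fingers; the fingertips stand 73 mm ahead of it and the grasp point (between the pads) lies 54 mm ahead of it; z points along the fingers, y is the line along which they close (so a half turn about z gives the same grasp; the last joint's range is limited). The gripper opens to 85 mm and grips with 20 to 120 N. Pads are 22 mm wide; open, the fingers measure 114 mm over their backs; the gripper's body (76 mm by 85 mm) begins 54 mm behind the grasp point. The pads swing forward as they close: fully open they stand 13 mm farther back than shut.
Start: joints at [-1.105, 0.353, 1.633, -0, 1.155, -0.002], TCP at [0.282, -0.558, 0.304] pointing down, gripper open.
Joint ranges: [-2.63, 2.63], [-0.92, 2.1], [0.06, 2.66], [-1.3, 4.44], [0, 2.69], [-3.02, 3.02]. Speed limits (rad/s): [2.22, 2.22, 2.79, 3.14, 3.14, 3.14].

INTERFACE

Orientations are given as a rotation vector (axis times angle).
In Python, from plant import robot, kinematics, status, vision, finder gives the robot as it stands. The module is installed in compiled form; this text tells all that it offers. Calls block until the motion is done:
- robot.goto(position, orientation): joint-space move of the TCP to a pose.
- robot.line_to(position, orientation=None, vel=0.15, force_limit=None): straight line of the TCP; orientation=None keeps the orientation; vel is the mean speed in m/s. With force_limit (N) it stops when the force on the tool has changed by that much, and returns True; else False.
- robot.move_j(angles): joint-space move.
- robot.command_gripper(opening): opening from 0.0 (shut) to 1.0 (fully open); the grip force is fixed at half the most; returns when the fingers have stopped.
- robot.pause(seconds).
- kinematics.solve_ik(position, orientation): joint angles nearest the present ones, or None.
- status.observe(): the state.
- vision.get_image(name): name is "scene" or "side" or "wrist"; returns (picture, depth): 384x512x3 uint8, blue, green, red; 384x512 float32, m along the optical axis (not along the pixel's ray), 0 where there is no reading.
- vision.camera_params(name): a dict with "vfov" (degrees; the focal length in pixels is half the picture's height over the tangent of half this angle, whatever the lens; pixels are square), "cx", "cy" (the principal point, pixels), "extrinsics" (4x4, takes a point from world to camera coordinates); the wrist camera has in their place "hand_eye" (4x4, takes a point from camera to tool coordinates, whose origin is the TCP and whose axes are the flange's). Camera axes: x right, y down, z forward; pixel columns grow to the right and rows downward; lengths in m; the calibration is good to about 2 mm. A picture is of the moment at which its call begins: read the wrist's pose just before it. camera_params takes no time and is no camera call.
A pose or a line that the arm cannot do raises robot.PlanningError and nothing moves.
- robot.job_done(): hands the job in; it is judged then, once.
Trained networks look in the newest picture that a camera, given by its name, has taken for a name from the list of things; names that differ only in an ending like _2 or _b are one class to them, and where a whole thing is asked for, a point or a joint stands for the part that bears it (a point fixed in the world has none). Each returns a list of dicts, best first, with "conf" (0 to 1); they miss things now and then, are a little off and sometimes report something else, mostly with a low value. They report only what shows in the picture. A call takes as long as a camera call.
- finder.regions_of(name, camera): "mask" (384x512 bool, what is visible of it).
- finder.place_of(name, camera): "position" ([x, y, z] in m, in world coordinates, good to about 4 mm: a listed point, or the origin of a listed thing).
The state is a dict: "t": time; "joint_positions": joint angles; "joint_vel": joint speeds; "joint_efforts": joint torques, N m; "ee_pos": TCP position; "tool_rot": TCP orientation; "ft_force": force on the tool from outside, world axes, zero at the start; "torque": the same for the moment, N m; "width": opening from 0.0 (shut) to 1.0 (fully open); "finger_force": force on a finger pad.
Only numpy, scipy, OpenCV 4.12 (cv2) and the standard library are available. Lean on these libraries where they do the work, as an engineer would, in place of code of your own. Each camera call takes 0.05 s, during which the arm holds its last target. There are 200 camera calls.

TASK

Class is over: put the instructor's navigation kit back into its foam-lined tray, each piece in the cut-out made for it, right down on the bottom of the cut-out. First lay the folded sighting compass and the GPS receiver in flat, face up as they lie now, and only then stand the map loupe and the torch upright in their round wells, so that nothing tall is in the way. Set every piece down gently rather than dropping it, and leave the look-alikes that are not part of the kit, the plain power bank and the tin of map pins, where they are.

Things in the scene. Friction and masses are not known exactly. Their poses are not given: they have to be found in the camera images.
- compass: Folded sighting compass, olive metal, 76 mm long (x) x 56 mm wide (y) x 28 mm high, +x end rounded (radius 28 mm), flat parallel sides 48 mm long at the other end, a dark slot on the lid. Origin: centre of the underside. 0.1 to 0.2 kg. Loose on the table, right of the tray.
- gps: Handheld GPS receiver, black with a grey-green screen, round key and four small keys on top; 108 mm long (x) x 58 mm wide (y) x 28 mm high: body from x = -54 to +38 mm, then a 22 mm wide stub antenna to x = +54 mm on its +y half. Origin: centre of this outline, at the underside. 0.15 to 0.25 kg. Loose on the table, right of the tray.
- loupe: Standing map loupe: black upright cylinder 48 mm in diameter and 56 mm high on a 58 mm diameter foot 8 to 13 mm high, two thin grey rings round it, pale glass lens on top inside a black rim. Origin: on its axis, at the underside; z up. About 0.1 kg. Loose on the table, right of the tray.
- torch: Black metal torch standing on its head, lamp down: head 36 mm in diameter up to 30 mm height, narrowing to a 26 mm diameter handle from 42 to 104 mm, 29 mm diameter tail cap to 121 mm, rubber button on top to 125 mm. Origin: on its axis, at the flat underside (the lamp face); z up. 0.1 to 0.2 kg; tips over easily. Loose on the table, right of the tray.
- foam_compass: Dark grey foam block 140 (x) x 104 x 28 mm, one of four fixed 2 x 2 in a grey tray (rim 30 mm high), order shuffled. Origin: centre of underside, 5 mm above the table, under the cut-out's centre. Shorter rectangular cut-out 92 (x) x 72 (y), 11 mm deep (floor 17 mm above origin), finger notch 44 mm wide, as deep, across its middle to both long edges. For the compass, long way along x, either way round.
- foam_gps: Dark grey foam block 140 (x) x 104 x 28 mm, one of four fixed 2 x 2 in a grey tray (rim 30 mm high), order shuffled. Origin: centre of underside, 5 mm above the table, under the cut-out's centre. Longer rectangular cut-out 124 (x) x 74 (y), 11 mm deep (floor 17 mm above origin), finger notch 44 mm wide, as deep, across its middle to both long edges. For the GPS, long way along x, either way round.
- foam_loupe: Dark grey foam block 140 (x) x 104 x 28 mm, one of four fixed 2 x 2 in a grey tray (rim 30 mm high), order shuffled. Origin: centre of underside, 5 mm above the table, under the cut-out's centre. Has the larger round well, 74 mm in diameter, 20 mm deep (floor 8 mm above the origin): the loupe's place.
- foam_torch: Dark grey foam block 140 (x) x 104 x 28 mm, one of four fixed 2 x 2 in a grey tray (rim 30 mm high), order shuffled. Origin: centre of underside, 5 mm above the table, under the cut-out's centre. Has the smaller round well, 52 mm in diameter, 20 mm deep (floor 8 mm above the origin): the torch's place, lamp end down as it stands at the start.
- powerbank: Not part of the kit: a plain dark grey power bank, 100 (x) x 62 (y) x 22 mm high, rounded edges, no screen, keys or antenna, four tiny white dots near one end. Origin: centre of the underside. Leave it; it may not shift by more than 30 mm. Loose on the table, right of the tray.
- pintin: Not part of the kit: a closed round tin of map pins, bare steel, 50 mm in diameter and 42 mm high, with a plain metal lid and no lens. Origin: centre of the underside. Leave it; it may not shift by more than 30 mm. Loose on the table, right of the tray.

How it is judged:
On the way, in this order (a step that is already met when the one before it is completed fails the run):
1. compass and GPS receiver lie in their cut-outs, loupe and torch not yet in theirs (horizontal distance between compass and foam_compass below 0.014 m and z of compass in the frame of foam_compass between 0.013 and 0.0215 m and angle between each of compass, gps's own z axis and vertical below 0.12 rad and horizontal distance between gps and foam_gps below 0.014 m and z of gps in the frame of foam_gps between 0.013 and 0.0215 m and not (horizontal distance between loupe and foam_loupe below 0.014 m and z of loupe in the frame of foam_loupe between 0.004 and 0.0125 m and angle between loupe's own z axis and vertical below 0.12 rad) and not (horizontal distance between torch and foam_torch below 0.014 m and z of torch in the frame of foam_torch between 0.004 and 0.0125 m and angle between torch's own z axis and vertical below 0.12 rad)), for 0.2 s.
2. loupe and torch stand in their wells, with the compass and the GPS receiver still in place (horizontal distance between compass and foam_compass below 0.014 m and z of compass in the frame of foam_compass between 0.013 and 0.0215 m and angle between each of compass, gps, loupe, torch's own z axis and vertical below 0.12 rad and horizontal distance between gps and foam_gps below 0.014 m and z of gps in the frame of foam_gps between 0.013 and 0.0215 m and horizontal distance between loupe and foam_loupe below 0.014 m and z of loupe in the frame of foam_loupe between 0.004 and 0.0125 m and horizontal distance between torch and foam_torch below 0.014 m and z of torch in the frame of foam_torch between 0.004 and 0.0125 m), for 0.2 s.
At the end, for the whole second after the job is handed in: All four kit pieces rest at the bottom of their own cut-outs (origin within 14 mm of the block's centre in plan and within 4 mm of the cut-out floor's height, tilted less than 7 degrees, slower than 20 mm/s); the power bank and the pin tin are within 30 mm of where they began (all of step 2 and linear speed of each of compass, gps, loupe, torch below 0.02 m/s and distance of each of powerbank, pintin from where it was at the start of the episode below 0.03 m); the robot touches nothing.
It fails at once if the power bank is moved from its place by more than 30 mm (distance of powerbank from where it was at the start of the episode above 0.03 m).
It fails at once if the tin of map pins is moved from its place by more than 30 mm (distance of pintin from where it was at the start of the episode above 0.03 m).
It fails at once if a kit piece is dropped (falls freely, out of the fingers, faster than 0.8 m/s: more than about 30 mm) ((linear speed of compass above 0.8 m/s and contact force between the fingers and compass below 0.01 N) or (linear speed of gps above 0.8 m/s and contact force between the fingers and gps below 0.01 N) or (linear speed of loupe above 0.8 m/s and contact force between the fingers and loupe below 0.01 N) or (linear speed of torch above 0.8 m/s and contact force between the fingers and torch below 0.01 N)).
It also fails if it takes over 115 s, if anything falls off the work surface, if the arm or the gripper's body presses on something with over 40 N, if the wrist force passes 120 N, or if a joint passes its speed limit or range.

## Working session

There is one attempt and no reset: what is moved stays moved. The work goes in short steps, each a Python script; the robot and the scene stay as the last script left them, time stands still between calls to the robot, and variables do not carry over. Pictures are saved under pics/ and viewed, at most 14 in all, crops included, and the job is handed in when it is done.

```bash
mkdir -p pics; cat > h.py <<'E'
import numpy as np, cv2
from scipy.spatial.transform import Rotation as R
from plant import robot, kinematics, status, vision, finder
NAMES="compass gps loupe torch foam_compass foam_gps foam_loupe foam_torch powerbank pintin".split()
def cam(name, shape=(384,512)):
    p=vision.camera_params(name); f=shape[0]/2/np.tan(np.radians(p["vfov"])/2)
    if name=="wrist":
        s=status.observe(); T=np.eye(4); T[:3,:3]=R.from_rotvec(s["tool_rot"]).as_matrix(); T[:3,3]=s["ee_pos"]
        C=T@np.array(p["hand_eye"])
    else: C=np.linalg.inv(np.array(p["extrinsics"]))
    return f,p["cx"],p["cy"],C   # C: camera to world
def shot(name):
    k=cam(name); im,d=vision.get_image(name); return im,d,k
def cloud(d,k):
    f,cx,cy,C=k; v,u=np.mgrid[:d.shape[0],:d.shape[1]]
    P=np.stack([(u-cx)/f*d,(v-cy)/f*d,d],-1); return P@C[:3,:3].T+C[:3,3]
def down(yaw): # tool pointing down, closing axis y at angle (yaw+90) to world x
    return (R.from_euler("z",yaw)*R.from_euler("x",np.pi)).as_rotvec()
E
python3 - <<'E'
from h import *
print(status.observe())
for c in ("scene","side","wrist"):
    im,d,k=shot(c); cv2.imwrite(f"pics/{c}0.png",im); print(c,np.round(k[3],3).tolist(),k[:3])
    W=cloud(d,k)
    for n in NAMES:
        p=finder.place_of(n,c); r=finder.regions_of(n,c)
        print(n,[(round(q["conf"],2),np.round(q["position"],3).tolist()) for q in p[:2]],
          [(round(q["conf"],2),int(q["mask"].sum()),np.round(np.argwhere(q["mask"]).mean(0)[::-1]).tolist(),np.round(np.median(W[q["mask"]&(d>0)],0),3).tolist()) for q in r[:2] if q["mask"].any()])
E
```

```text
{'t': 0.0, 'joint_positions': array([-1.10537038e+00,  3.53634224e-01,  1.63412090e+00, -5.14921201e-06,
        1.15518613e+00, -2.42787934e-03]), 'joint_vel': array([ 0.00195647,  0.00077715, -0.00044148, -0.00046192, -0.00036337,
       -0.00026161]), 'joint_efforts': array([ 1.03979779e-03, -6.05249262e+01, -3.42070019e+01, -9.17054354e-05,
        9.27429210e-03, -3.37292168e-07]), 'ee_pos': array([ 0.28167698, -0.55751885,  0.30317597]), 'tool_rot': array([-3.05475049e+00, -7.27918012e-01,  4.93027837e-04]), 'ft_force': array([ 0.05157816,  0.06406088, -0.343638  ]), 'torque': array([-0.04074296,  0.03137424,  0.00343926]), 'finger_force': 0.0, 'width': 0.999098339304258}
scene [[0.114, 0.784, -0.611, 1.205], [0.993, -0.084, 0.077, -0.095], [0.009, -0.616, -0.788, 0.907], [0.0, 0.0, 0.0, 1.0]] (np.float64(389.5688754753672), 253.7524834243497, 187.28464129712194)
compass [(0.78, [0.431, -0.374, 0.004])] [(0.9, 468, [128.0, 176.0], [0.442, -0.372, 0.026])]
gps [(0.85, [0.434, -0.245, -0.002])] [(0.69, 605, [171.0, 172.0], [0.438, -0.248, 0.027]), (0.32, 1664, [370.0, 205.0], [0.
[... 1977 characters left out ...]
.322, 0.004])] [(0.81, 5909, [234.0, 343.0], [0.515, 0.327, 0.032])]
powerbank [(0.88, [0.58, -0.242, 0.002])] [(0.73, 622, [236.0, 162.0], [0.568, -0.105, 0.039]), (0.71, 687, [238.0, 140.0], [0.578, -0.227, 0.02])]
pintin [(0.58, [0.425, -0.112, -0.004])] [(0.88, 493, [296.0, 172.0], [0.431, -0.095, 0.035])]
wrist [[0.451, -0.86, -0.238, 0.342], [-0.893, -0.435, -0.12, -0.527], [-0.0, 0.266, -0.964, 0.375], [0.0, 0.0, 0.0, 1.0]] (np.float64(274.7974818984198), 251.57104112730488, 188.67245491675516)
compass [] [(0.78, 477, [163.0, 7.0], [0.399, -0.388, 0.026])]
gps [] []
loupe [] []
torch [] []
foam_compass [] []
foam_gps [] []
foam_loupe [] []
foam_torch [] []
powerbank [] []
pintin [] []
```

View pics/scene0.png

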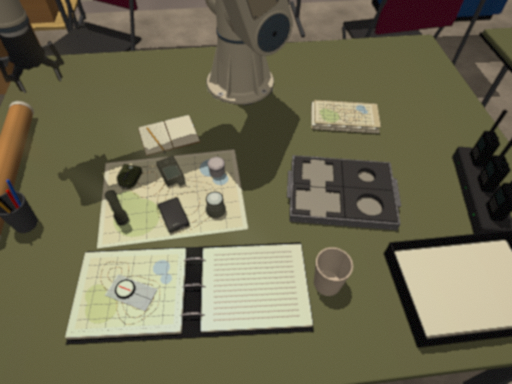

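View pics/side0.png

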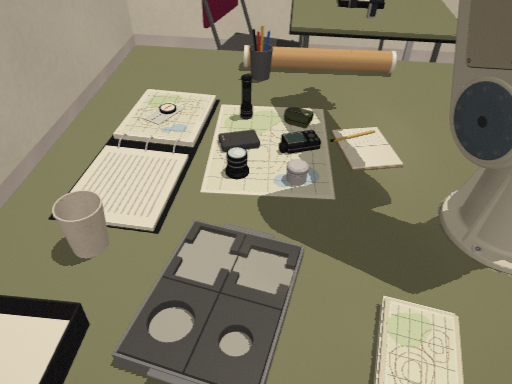

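The scene picture shows the compass at (130,176), GPS (171,172), tin (216,167), torch (118,208), power bank (173,215) and loupe (215,205). In the tray, the compass cut-out is at (317,172), the GPS cut-out (318,201), the torch well (366,175) and the loupe well (369,205). The side view agrees. Next I'll take closer wrist views, two of each area.

```bash
cat > m.py <<'E'
from h import *
def comps(d,k,zlo,zhi):
    W=cloud(d,k); m=((d>0)&(W[...,2]>zlo)&(W[...,2]<zhi)).astype(np.uint8)
    n,l,s,c=cv2.connectedComponentsWithStats(m)
    for i in range(1,n):
        if s[i,4]<120: continue
        P=W[l==i]; (x,y),(a,b),t=cv2.minAreaRect((P[:,:2]*1000).astype(np.float32))
        if a<b: a,b,t=b,a,t+90
        yield np.round(c[i]).astype(int).tolist(), (round(x,1),round(y,1)),(round(a,1),round(b,1)),round((t+90)%180-90,1),np.round(np.percentile(P[:,2],[5,50,98])*1000,1).tolist(),int(s[i,4])
E
python3 - <<'E'
from m import *
def look(tag,p,yaw):
    robot.goto(p,down(yaw)); robot.pause(.15)
    im,d,k=shot("wrist"); cv2.imwrite(f"pics/{tag}.png",im); np.savez(f"{tag}.npz",d=d,f=k[0],cx=k[1],cy=k[2],C=k[3]); return d,k
for tag,p in (("o1",(.52,-.27,.30)),("o2",(.50,-.21,.33))):
    d,k=look(tag,p,0); print(tag,status.observe()["t"])
    for r in comps(d,k,.015,.2): print("  ",r)
    for n in NAMES: print("  ",n,[(round(q["conf"],2),np.round(q["position"],3).tolist()) for q in finder.place_of(n,"wrist")[:2]])
for tag,p in (("t1",(.58,.22,.32)),("t2",(.56,.27,.35))):
    d,k=look(tag,p,0); print(tag,status.observe()["t"])
    W=cloud(d,k); z=W[...,2]; print(np.histogram(z[(d>0)&(z>-.01)&(z<.05)],30,(-.01,.05))[0])
    for n in NAMES[4:8]: print("  ",n,[(round(q["conf"],2),np.round(q["position"],3).tolist()) for q in finder.place_of(n,"wrist")[:2]])
a=[cv2.imread(f"pics/{t}.png") for t in("o1","t1")]
cv2.imwrite("pics/both.png",cv2.resize(np.vstack(a),(400,600)))
E
```

```text
o1 4.7417
   ([318, 12], (695.9, -334.0), (255.1, 30.9), 88.9, [17.1, 18.9, 20.8], 5534)
   ([226, 116], (580.7, -239.1), (100.0, 62.1), 19.7, [19.7, 22.4, 24.1], 4072)
   ([125, 127], (570.8, -122.8), (48.4, 46.6), -89.7, [24.8, 56.7, 58.4], 1927)
   ([359, 122], (578.2, -378.0), (35.2, 32.3), -29.4, [29.0, 115.1, 126.4], 1832)
   ([235, 233], (431.1, -246.7), (106.4, 58.7), 21.8, [21.8, 28.8, 30.9], 2861)
   ([323, 229], (433.4, -371.9), (77.6, 55.9), -19.4, [19.5, 28.6, 30.5], 1934)
   ([131, 231], (435.5, -108.6), (49.2, 38.1), -55.5, [19.9, 42.6, 44.4], 1084)
   compass [(0.93, [0.439, -0.373, -0.002])]
   gps [(0.85, [0.432, -0.25, -0.002])]
   loupe [(0.68, [0.567, -0.123, -0.001])]
   torch [(0.69, [0.575, -0.382, -0.002])]
   foam_compass []
   foam_gps []
   foam_loupe []
   foam_torch []
   powerbank [(0.83, [0.585, -0.237, 0.002])]
   pintin [(0.83, [0.433, -0.111, -0.002])]
o2 5.825
   ([369, 7], (689.7, -333.4), (255.0, 22.5), 89.5, [16.8, 18.6, 20.5], 2982)
   ([15, 142], (523.3, 110.0), (223.9, 45.8), -11.2, [20.2, 30.5, 34.9], 4980)
   ([273, 101], (580.9, -239.2), (
[... 858 characters left out ...]
1030   411   328   702  8683
  4933   281   293  1258  7859  1125   566  1949  2851 12579  5735   239
   193   320   794   188   190   168]
   foam_compass [(0.84, [0.484, 0.186, 0.004])]
   foam_gps [(0.84, [0.594, 0.162, 0.003])]
   foam_loupe [(0.78, [0.619, 0.301, 0.004])]
   foam_torch [(0.86, [0.514, 0.326, 0.007])]
t2 8.8917
[    0     0     0    83 20538 70050  6507   791   540   655  1054  6438
  4014   515   657  1606  7254  1378   703  2112  3148 11557  5196   416
   490   525   885   608   579   932]
   foam_compass [(0.95, [0.482, 0.185, 0.006])]
   foam_gps [(0.83, [0.59, 0.163, 0.006])]
   foam_loupe [(0.65, [0.618, 0.302, 0.005])]
   foam_torch [(0.62, [0.515, 0.326, 0.005])]
```

View pics/o1.png

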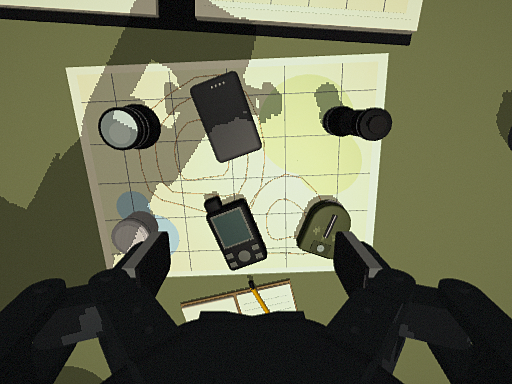

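View pics/t1.png

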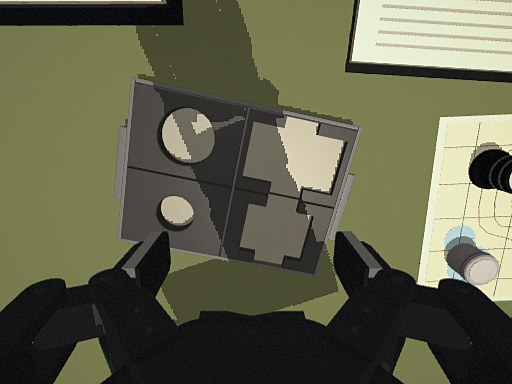

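The wrist view of the table shows the GPS at (235,233) with its antenna up, and the compass at (323,229) with its rounded end up. The power bank is at (226,116), the loupe at (125,127), the torch at (359,122) and the tin at (131,231). The tray view shows the wells at (187,135) and (177,210), and the cut-outs at (295,155) and (270,228).

```bash
python3 - <<'E'
from m import *
for t in("t1","t2"):
    z=np.load(t+".npz"); d=z["d"]; k=(float(z["f"]),float(z["cx"]),float(z["cy"]),z["C"]); W=cloud(d,k); print(t)
    X=W[(d>0)&(W[...,2]>.031)&(W[...,2]<.037)&(np.hypot(W[...,0]-.55,W[...,1]-.245)<.2)]
    for n,p,lo,hi in (("comp",(.483,.186),.019,.027),("gps",(.592,.163),.019,.027),("loupe",(.619,.302),.009,.018),("torch",(.514,.325),.009,.018)):
        m=((d>0)&(W[...,2]>lo)&(W[...,2]<hi)&(np.hypot(W[...,0]-p[0],W[...,1]-p[1])<.058)).astype(np.uint8)
        P=W[m>0]; (x,y),(a,b),an=cv2.minAreaRect((P[:,:2]*1000).astype(np.float32))
        # foam rim around the cut-out
        print(n,"floor rect",np.round([x,y,a,b,an],1),"median z",round(float(np.median(P[:,2])),4))
        if n in("loupe","torch"):
            r0=.037 if n=="loupe" else .026
            from scipy.optimize import minimize
            # the circle (radius known) at foam-top height holding no foam-top points: top rim points nearest
            Q=X[np.hypot(X[:,0]-p[0],X[:,1]-p[1])<r0+.02,:2]
            ring=[]
            for th in np.arange(-np.pi,np.pi,.1):
                v=Q-np.array(p); a_=np.arctan2(v[:,1],v[:,0]); s=np.abs((a_-th+np.pi)%(2*np.pi)-np.pi)<.06
                if s.any(): ring.append(np.array(p)+np.array([np.cos(th),np.sin(th)])*np.percentile(np.hypot(*v[s].T),2))
            ring=np.array(ring); A=np.c_[2*ring,np.ones(len(ring))]; s=np.linalg.lstsq(A,(ring**2).sum(1),rcond=None)[0]
            print("   circle",np.round(s[:2]*1000,1),"r",round(1000*np.sqrt(s[2]+s[0]**2+s[1]**2),1),len(ring))
    r=cv2.minAreaRect((X[:,:2]*1000).astype(np.float32)); print("top",r,"z",np.median(X[:,2]))
    c=np.array(r[0]);a=r[1];an=r[2]
    if a[0]<a[1]: an+=90
    an=np.radians(an); ux=np.array([np.cos(an),np.sin(an)]); ux*=np.sign(ux[1]); uy=np.array([ux[1],-ux[0]])
    for n,i,j in(("comp",-1,-1),("gps",-1,1),("loupe",1,1),("torch",1,-1)): print(n,np.round(c+ux*70*i+uy*52*j,1))
E
```

```text
t1
comp floor rect [485.4 185.4  91.8 110.8  78. ] median z 0.023
gps floor rect [588.4 163.9 115.6 108.5  78.1] median z 0.0229
loupe floor rect [627.  303.5  71.3  90.5  78. ] median z 0.014
   circle [618.7 303.6] r 37.2 63
torch floor rect [510.7 328.7  47.4  46.   12.7] median z 0.0141
   circle [514.5 325.5] r 26.5 63
top ((551.9390869140625, 244.7322998046875), (312.5302734375, 222.67945861816406), 78.01239013671875) z 0.03357693347920421
comp [486.5 187.1]
gps [588.3 165.5]
loupe [617.3 302.4]
torch [515.6 324. ]
t2
comp floor rect [485.3 184.8  90.8 110.6  78.3] median z 0.0229
gps floor rect [588.4 163.6 115.6 108.6  78.4] median z 0.0229
loupe floor rect [609.5 306.1  73.5  92.   78.6] median z 0.014
   circle [618.7 303.7] r 37.3 63
torch floor rect [526.6 323.9  51.1  78.5  78.3] median z 0.014
   circle [514.4 325.9] r 26.6 63
top ((551.8792724609375, 245.82540893554688), (312.8500671386719, 222.997314453125), 78.103271484375) z 0.03353767391638862
comp [486.6 188. ]
gps [588.3 166.6]
loupe [617.2 303.6]
torch [515.4 325. ]
```

```bash
cat > pp.py <<'E'
from h import *
TY=78.1
def rep(s):
    o=status.observe(); print(s,"t%.1f"%o["t"],"p",np.round(o["ee_pos"],4).tolist(),"w%.3f"%o["width"],"F",np.round(o["ft_force"],1).tolist(),"ff%.1f"%o["finger_force"],flush=True)
def pick(xy,yaw,z,hi=.24,off=0.,pre=1.0):
    a=np.radians(yaw); x,y=np.array(xy)+off*np.array([np.cos(a),np.sin(a)]); o=down(a)
    robot.goto((x,y,hi),o); robot.command_gripper(pre)
    robot.line_to((x,y,z+.03),vel=.2); print("hit",robot.line_to((x,y,z),vel=.06,force_limit=8)); rep("down")
    robot.command_gripper(0.); rep("closed")
    robot.line_to((x,y,z+.02),vel=.06); robot.line_to((x,y,hi),vel=.2); rep("lifted")
def carry(xy,yaw,hi=.24,off=0.):
    a=np.radians(yaw); x,y=np.array(xy)+off*np.array([np.cos(a),np.sin(a)]); robot.goto((x,y,hi),down(a)); robot.pause(.2); return x,y
def place(xy,z,wopen,hi=.24):  # z: TCP height expected at the bottom
    x,y=xy; robot.line_to((x,y,z+.025),vel=.15); robot.pause(.2); print("hit",robot.line_to((x,y,z-.004),vel=.025,force_limit=5)); rep("set")
    robot.command_gripper(wopen); rep("open"); robot.line_to((x,y,z+.04),vel=.08); robot.line_to((x,y,hi),vel=.25)
E
python3 - <<'E'
from pp import *
pick((.4334,-.3717),-19.1,.078,off=-.004)
x,y=carry((.4853,.1862),TY,off=-.004); rep("over")
im,d,k=shot("wrist"); cv2.imwrite("pics/c1.png",im)
E
```

```text
hit False
down t13.1 p [0.4296, -0.3703, 0.0778] w1.003 F [1.0, -0.1, -0.6] ff0.0
closed t13.5 p [0.4299, -0.3707, 0.0787] w0.641 F [-1.4, 0.8, 4.2] ff64.2
lifted t14.9 p [0.4291, -0.3699, 0.2388] w0.642 F [-0.0, 0.4, -1.7] ff63.5
over t17.1 p [0.4848, 0.1817, 0.24] w0.639 F [0.0, 0.4, -1.9] ff63.5
```

View pics/c1.png

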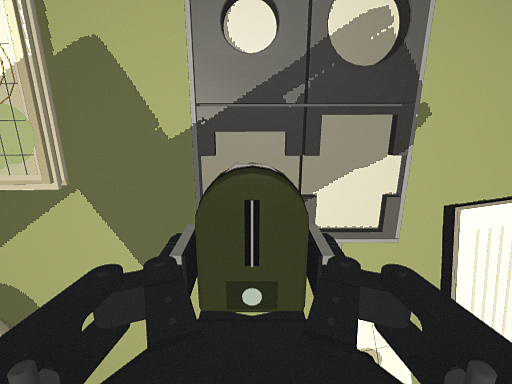

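The compass is held squarely, centred at about (250,235), and lines up with its cut-out ahead in the picture. I'll place it, then pick up the GPS.

```bash
python3 - <<'E'
from pp import *
x,y=status.observe()["ee_pos"][:2]
a=np.radians(TY); x,y=np.array((.4853,.1862))-.004*np.array([np.cos(a),np.sin(a)])
place((x,y),.100,.80)
pick((.431,-.2468),21.7,.080)
x,y=carry((.589,.1645),TY); rep("over")
im,d,k=shot("wrist"); cv2.imwrite("pics/c2.png",im)
E
```

```text
hit True
set t19.1 p [0.4844, 0.1822, 0.1006] w0.644 F [-0.7, 0.0, 7.3] ff64.6
open t19.4 p [0.4838, 0.182, 0.1001] w0.802 F [-0.7, 0.2, -0.4] ff0.0
hit False
down t24.0 p [0.4309, -0.2467, 0.0798] w1.002 F [-0.2, -0.4, -0.1] ff0.0
closed t24.4 p [0.4311, -0.2469, 0.0806] w0.663 F [-1.1, 0.3, 6.7] ff64.4
lifted t25.7 p [0.4304, -0.2464, 0.239] w0.660 F [0.6, -0.6, -1.3] ff64.0
over t27.5 p [0.5891, 0.1635, 0.2401] w0.664 F [0.4, -0.0, -2.6] ff64.0
```

View pics/c2.png

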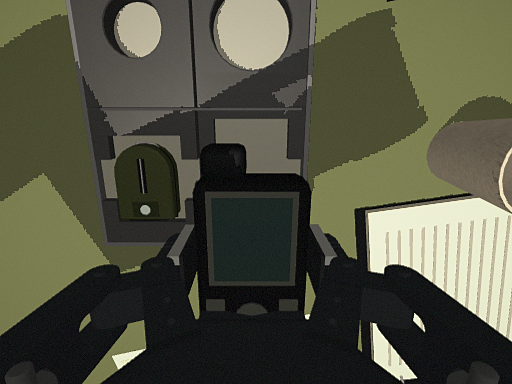

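The compass lies flat in its cut-out at (147,182), and the GPS is held squarely over its own. I'll place it, check both, and then do the loupe.

```bash
python3 - <<'E'
from pp import *
place((.589,.1645),.102,.80)
robot.goto((.53,.20,.33),down(np.radians(20))); robot.pause(.15)
im,d,k=shot("wrist"); cv2.imwrite("pics/c3.png",im); W=cloud(d,k)
for n,p,r in(("compass",(.4853,.1862),.06),("gps",(.589,.1645),.07)):
    print(n,[(round(q["conf"],2),np.round(q["position"],3).tolist()) for q in finder.place_of(n,"wrist")[:2]])
    m=(d>0)&(W[...,2]>.044)&(W[...,2]<.06)&(np.hypot(W[...,0]-p[0],W[...,1]-p[1])<r); P=W[m]
    print(cv2.minAreaRect((P[:,:2]*1000).astype(np.float32)),np.percentile(P[:,2],[5,50,95]).round(4))
E
```

```text
hit True
set t29.6 p [0.5889, 0.1644, 0.1026] w0.667 F [-0.5, -0.5, 5.4] ff65.0
open t29.9 p [0.5882, 0.1643, 0.1018] w0.800 F [-0.3, -0.2, 0.3] ff0.0
compass [(0.67, [0.488, 0.188, 0.022])]
((485.6274108886719, 185.27699279785156), (77.87496948242188, 56.3095703125), 77.31938934326172) [0.0487 0.0506 0.052 ]
gps []
((588.8341064453125, 162.7531280517578), (107.31814575195312, 57.94811248779297), 77.9920883178711) [0.0456 0.0508 0.0526]
```

View pics/c3.png

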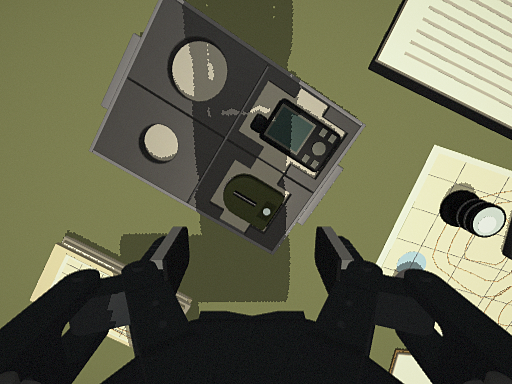

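Compass and GPS are both within about 2 mm of centre, with their tops at 50.7 mm, so they rest on the cut-out floors. Next the loupe.

```bash
python3 - <<'E'
from pp import *
for t in("o1","o2"):
    z=np.load(t+".npz"); d=z["d"]; W=cloud(d,(float(z["f"]),float(z["cx"]),float(z["cy"]),z["C"]))
    for lo,p in((.117,(.578,-.378)),(.052,(.5707,-.1227))):
        P=W[(d>0)&(W[...,2]>lo)&(np.hypot(W[...,0]-p[0],W[...,1]-p[1])<.05)]; print(t,[np.round(v,1) for v in cv2.minAreaRect((P[:,:2]*1000).astype(np.float32))[:2]],len(P))
pick((.5707,-.1227),90,.100,hi=.26)
carry((.6187,.3036),TY,hi=.26); rep("over")
im,d,k=shot("wrist"); cv2.imwrite("pics/c4.png",im)
E
```

```text
o1 [array([ 577.6, -380.1]), array([28.4, 28.1])] 881
o1 [array([ 570.6, -122.8]), array([46.2, 48.4])] 1499
o2 [array([ 577.7, -379.6]), array([27.9, 28.3])] 777
o2 [array([ 570.6, -122.6]), array([47.5, 46.5])] 1286
hit False
down t35.7 p [0.5706, -0.1227, 0.0998] w1.003 F [0.1, 0.7, 0.5] ff0.0
closed t36.2 p [0.571, -0.1228, 0.1007] w0.535 F [-0.7, 0.8, 5.4] ff61.2
lifted t37.5 p [0.57, -0.1225, 0.2588] w0.536 F [-0.4, -0.6, -1.1] ff61.4
over t39.3 p [0.6191, 0.3025, 0.2601] w0.537 F [-0.3, 0.1, -1.1] ff61.4
```

View pics/c4.png

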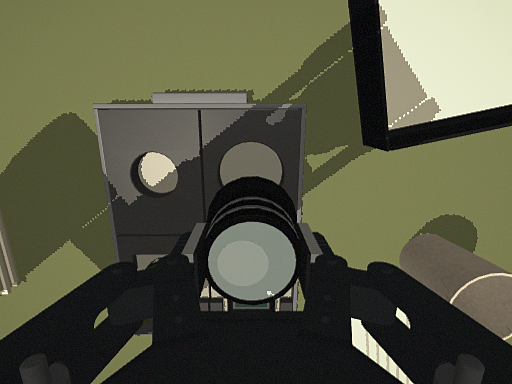

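The loupe is held upright and centred at (253,258), with its well ahead at (250,170). I'll place it and go on to the torch.

```bash
python3 - <<'E'
from pp import *
place((.6187,.3036),.113,.75,hi=.26)
pick((.5777,-.3799),45,.146,hi=.34,pre=.8)
carry((.5144,.3257),TY,hi=.34); rep("over")
im,d,k=shot("wrist"); cv2.imwrite("pics/c5.png",im); im,d,k=shot("side"); cv2.imwrite("pics/s5.png",im)
cv2.imwrite("pics/c5s.png",np.vstack([cv2.resize(cv2.imread("pics/c5.png"),(400,300)),cv2.resize(im,(400,300))]))
E
```

```text
hit True
set t41.4 p [0.6186, 0.3035, 0.1137] w0.538 F [-1.0, -0.6, 6.0] ff61.7
open t41.7 p [0.618, 0.3033, 0.1127] w0.748 F [-0.6, 0.5, -0.7] ff0.0
hit False
down t47.2 p [0.5777, -0.3799, 0.1458] w0.799 F [-0.3, -0.6, -0.6] ff0.0
closed t47.7 p [0.5779, -0.38, 0.1465] w0.311 F [-0.5, 0.2, 3.8] ff58.5
lifted t49.2 p [0.5772, -0.3796, 0.3384] w0.308 F [-0.4, -0.1, -1.5] ff59.0
over t51.9 p [0.5147, 0.3252, 0.34] w0.310 F [0.4, -0.0, -1.4] ff59.0
```

View pics/c5s.png

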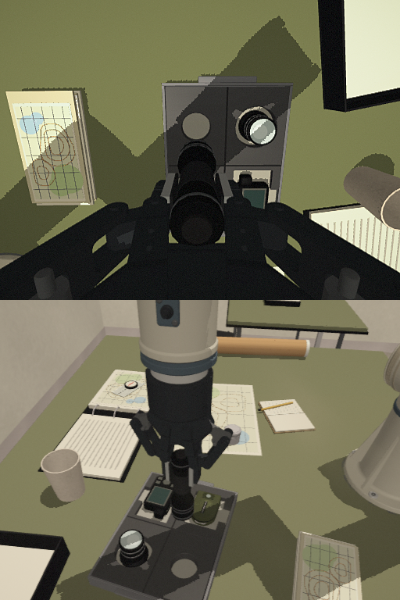

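The torch hangs upright in the fingers, with its well ahead at (196,125) in the upper picture. The loupe stands in its well at (258,128).

```bash
python3 - <<'E'
from pp import *
place((.5144,.3257),.159,.55,hi=.34)
robot.goto((.50,.20,.36),down(np.radians(20))); robot.pause(.15)
im,d,k=shot("wrist"); cv2.imwrite("pics/c6.png",im); W=cloud(d,k); rep("end")
for n,p,r,lo in(("compass",(.4853,.1862),.06,.044),("gps",(.589,.1645),.07,.044),("loupe",(.6187,.3036),.05,.064),("torch",(.5144,.3257),.04,.13)):
    P=W[(d>0)&(W[...,2]>lo)&(np.hypot(W[...,0]-p[0],W[...,1]-p[1])<r)]
    print(n,[np.round(v,1) for v in cv2.minAreaRect((P[:,:2]*1000).astype(np.float32))],np.percentile(P[:,2],[5,50,95]).round(4),len(P))
im,d,k=shot("scene")
for n in("powerbank","pintin"): print(n,[(round(q["conf"],2),np.round(q["position"],3).tolist()) for q in finder.place_of(n,"scene")[:2]])
E
```

```text
hit True
set t54.3 p [0.5144, 0.3257, 0.1595] w0.307 F [-1.0, -0.5, 5.1] ff59.0
open t54.6 p [0.5137, 0.3253, 0.1587] w0.548 F [0.2, 0.7, -0.3] ff0.0
end t57.0 p [0.5, 0.2007, 0.3594] w0.551 F [-0.8, -0.2, 0.0] ff0.0
compass [array([498.9, 194.1]), array([100. ,  81.4]), np.float64(80.8)] [0.2944 0.3669 0.3877] 40138
gps [array([568.6, 167.2]), array([107.1,  99. ]), np.float64(77.8)] [0.0497 0.3621 0.383 ] 15075
loupe [array([618.7, 304. ]), array([47.1, 47.1]), np.float64(39.0)] [0.0683 0.07   0.0713] 1409
torch [array([514.8, 324.8]), array([27.6, 28.2]), np.float64(20.1)] [0.1332 0.135  0.1393] 622
powerbank [(0.76, [0.583, -0.237, -0.001])]
pintin [(0.54, [0.428, -0.111, 0.001])]
```

View pics/c6.png

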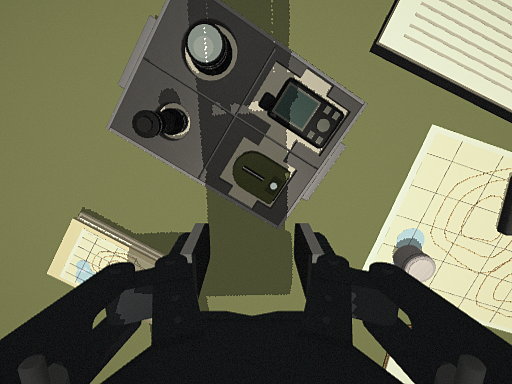

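All four pieces are seated: loupe (208,45), torch (165,120), GPS (305,110) and compass (262,178). Loupe and torch are within 1 mm of centre with their tops at the right heights. The power bank and tin have not moved.

```bash
python3 -c "
from plant import robot
print(robot.job_done())"
```

```text
the job is handed in; nothing more can be done
None
```

I handed the job in at about 57 s: the compass, GPS, loupe and torch, placed in that order, measured seated on their cut-out floors, and the power bank and pin tin hadn't moved; the hand-in returned no verdict.

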